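Index the swivel loader and latch a sample cassette

ROBOT

A 7-joint arm with a two-finger parallel gripper is mounted at the origin on the work surface. World frame = base frame: x ahead of the robot, y to its left, z up, the work surface at z = 0. Lengths are in m, angles in rad, forces in N, time in s.
With the tool pointing down it reaches from about 0.425 to 0.925 m from the base axis. Payload 6.8 kg.
Tool frame: the origin (TCP) lies midway between the tips of the shut fingers; the grasp point (between the pads) lies 19 mm behind it (bot.pinch_z is the distance from the TCP to the grasp point, in m); x points along the fingers, y is the direction in which the jaws open and shut, and the axes are right-handed (so a half turn about x gives the same grasp; the last joint's range is limited). The gripper opens to 85 mm and grips with 20 to 120 N. Pads are 22 mm wide; open, the fingers measure 114 mm over their backs; the gripper's body (76 mm by 85 mm) begins 54 mm behind the grasp point. The pads swing forward as they close: fully open they stand 13 mm farther back than shut.
Start: joints at [-1.251, 0.477, 0.022, 1.555, -0.011, 1.109, -0.083], TCP at [0.28, 0.614, 0.231] pointing down, gripper open.
Joint ranges: [-2.96, 2.96], [-0.34, 2.1], [-1.41, 1.46], [0.24, 2.44], [-1.37, 4.51], [0.17, 1.92], [-2.96, 2.96]. Speed limits (rad/s): [2.39, 2.39, 3.14, 3.14, 3.14, 3.14, 3.14].

INTERFACE

Orientations are given as a unit quaternion [w, x, y, z].
In Python, from station import bot gives the robot as it stands. The module is installed in compiled form; this text tells all that it offers.
- The arm moves only by the tool step_arm, never from a script. Its argument "plan" is a list of rows, each a list of 6 numbers: the shift along the tool's x, y, z in units of 40 mm (1.0 is 40 mm), then the turn, a rotation vector about the tool's x, y, z in units of 360 degrees (1.0 is 360 degrees). In form: [[dx, dy, dz, ax, ay, az], ...]. A call has 1 to 8 rows; each row shifts and turns the commanded pose from where the row before left it, along the tool's axes as they then stand; what a row does not reach is not made up. A row lasts 1/8 s, in which the tool goes at most 62.5 mm and 10.7 degrees, less where a joint would pass 70% of its speed; a pose out of reach is approached as far as the arm can. A call with a number of a shift or a turn outside -1 to 1 is refused whole. A call with a gripper value outside its range is refused whole. "fingers" is the closure, from -1 (fully open) to 1 (shut), set as the call begins (left out, the last holds). The fingers move at their own pace and stop on an object; "force" is the grip in N (left out, the last holds). Time passes only in rows, so rows that do not move let the fingers close. It gives the time, the measured TCP pose, the force and the opening at its end, in the units of the state.
- bot.get_obs(): the state, without advancing time (a new reading comes with each control period).
- bot.read_camera(name): name is "scene" or "top" or "wrist"; returns (picture, depth): 420x560x3 uint8, red, green, blue; 420x560 float32, m along the optical axis (not along the pixel's ray), 0 where there is no reading.
- bot.camera_model(name): a dict with "mtx" (3x3 intrinsics, pixels), "origin" and "rotation" of the camera in the world; the wrist camera has in their place "T_tool_cam" (4x4, takes a point from camera to tool coordinates, whose origin is the TCP and whose axes are the tool frame's). Camera axes: x right, y up, looking along -z (the intrinsics and any distortion apply to the point x, -y, -z); pixel columns grow to the right and rows downward; lengths in m; the calibration is good to about 2 mm. A picture is of the moment at which its call begins: read the wrist's pose just before it. camera_model takes no time and is no camera call.
- bot.hand_in(): hands the job in, once; it reports no verdict.
The state is a dict: "t": time; "q": joint angles; "joint_vel": joint speeds; "joint_torque": joint torques, N m; "eef_pos": TCP position; "tool_rot": TCP orientation; "contact_force": force on the tool from outside, world axes, zero at the start; "torque": the same for the moment, N m; "gripper_width": opening from 0.0 (shut) to 1.0 (fully open).
Only numpy, scipy, OpenCV 4.12 (cv2) and the standard library are available. Lean on these libraries where they do the work, as an engineer would, in place of code of your own. Each camera call takes 0.05 s, during which the arm holds its last target.

TASK

Turn the sample loader by its post until the swivel rests on the fourth click anticlockwise (seen from above) from its clockwise end stop. Then put the grey sample cassette flat into the nest of the loader's sprung stage and press it down gently to the stop, with no more than about 25 N, holding it there until the slow catch has come fully across and the stage stays down by itself; let go and leave the bottle, the beaker and the white box where they are.

Things in the scene. Friction and masses are not known exactly. Their poses are not given: they have to be found in the camera images.
- loader: Fixed round foot (244 mm across) of the swivel loader; origin on the bench, on the swivel's upright axis. It may stand turned on the bench by up to 20 degrees. At swivel 0 the crank arm points along its -x. A grey housing (click spring), 46 mm high, stands at its +y rim, and two steel end-stop pegs, 60 mm high, at the rim.
- swivel (a joint): Angle of the disc (rad): 0 at the clockwise end stop (0.03 of give), growing anticlockwise seen from above, up to 3.84. Clicks every 20 degrees (0.349 rad); the stop is click 0, so the fourth click is 1.396. Starts at click 7 to 10. Settles into the nearest click when let go; passing a click takes about 10 to 15 N sideways at the post.
- post (a point): Centre of the top of the steel upright post used as crank handle: 22 mm diameter, 95 mm tall, top 155 mm above the bench, 120 mm out from the swivel axis on a flat arm (arm top 60 mm above the bench). Its frame's x axis points outward from the swivel axis along the arm.
- nest (a point): Centre of the sprung steel stage's top face, on the swivel axis, 106 mm above the bench when up; turns with the swivel, x along the arm, z up. Stage block 124 (x) by 64 (y) by 22 mm. Takes the cassette lengthwise along x between end ribs 95 mm apart and short side ribs 55 mm apart (only at 29 to 46 mm either side of the middle), all 8 mm high; mid-sides free for fingers.
- bolt (a joint): Travel of the catch (m): a slow, round-nosed spring bolt, 30 mm wide, beyond the stage's -x end, 62 to 92 mm from the swivel axis, top at most 112 mm above the bench. 0 to 0.001 when resting against the end face of the stage, 0.008 fully across over the stage's top edge. It creeps across only while the stage is at its stop, in about 3 s; released too early, its round nose is pushed back out.
- stage (a joint): How far the stage is pressed down (m), 0 is up. Spring about 3.5 N at the top, rising 0.25 N per mm; the cassette's weight alone does not press it down (the bolt rubs a little). The catch is set at an unknown height each time: the rigid stop is met somewhere from 11 to 28 mm down, and once caught and let go the stage stays 9 to 26 mm down. Not caught, it springs back up.
- cassette: Loose grey plastic sample cassette, a closed block 90 mm (x) by 50 mm (y) by 45 mm, 0.14 to 0.28 kg, with two white caps (22 mm diameter, 5 mm high) on top, 30 mm either side of the middle along x; the top between them is flat. Origin at the centre of its underside, z up. Starts upright on the bench; either way round is right in the nest.
- bottle: White plastic bottle, 66 mm diameter, 150 mm tall, bystander. Origin at the centre of its underside.
- beaker: Glass beaker, 70 mm diameter, 90 mm tall, bystander. Origin at the centre of its underside.
- tipbox: Closed white box, 120 by 87 by 62 mm, bystander. Origin at the centre of its underside.

How it is judged:
By the outcome, as a careful person would: the job done as asked, in the order asked, and still so for the second after the job is handed in, with the robot touching nothing.
It also fails if it takes over 70 s, if anything falls off the work surface, if the arm or the gripper's body presses on something with over 40 N, if the wrist force passes 120 N, or if a joint passes its speed limit or range.

## Working session

There is one attempt and no reset: what is moved stays moved. The work goes in short steps, Python scripts to look and compute and a tool call to move; the robot and the scene stay as the last step left them, time stands still between calls to the robot, and variables do not carry over. Pictures are saved under pics/ and viewed, and the job is handed in when it is done.

Besides the shell and the picture viewer there is one more tool, called after "Request:" as a command line: name --pt "numbers of a row" for each row, then --argument value for the rest. step_arm: Moves the arm, as the interface text tells. Shifts and turns lie within -1 to 1; 1 stands for 40 mm of shift or 360 degrees of turn. Its arguments: {"type":"object","properties":{"plan":{"type":"array"},"fingers":{"type":"number"},"force":{"type":"number"}},"required":["plan"]}

```bash
mkdir -p pics
cat > h.py <<'E'
from station import bot
import numpy as np, cv2
from scipy.spatial.transform import Rotation as R
def Rq(q): return R.from_quat([q[1],q[2],q[3],q[0]])
def cam(name,tag):
    o=bot.get_obs(); im,d=bot.read_camera(name); m=bot.camera_model(name)
    if name=="wrist":
        T=np.array(m["T_tool_cam"]); W=np.eye(4); W[:3,:3]=Rq(o["tool_rot"]).as_matrix(); W[:3,3]=o["eef_pos"]; C=W@T
    else:
        C=np.eye(4); C[:3,:3]=np.array(m["rotation"]); C[:3,3]=m["origin"]
    cv2.imwrite(f"pics/{tag}.png",im[:,:,::-1]); np.savez(f"pics/{tag}.npz",im=im,d=d,C=C,K=np.array(m["mtx"]),dist=np.array(m.get("distortion",m.get("dist",[0]*5)),float))
    return im,d,C,m
def cloud(tag):
    z=np.load(f"pics/{tag}.npz"); d=z["d"];K=z["K"];h,w=d.shape
    u,v=np.meshgrid(np.arange(w),np.arange(h))
    p=cv2.undistortPoints(np.stack([u,v],-1).reshape(-1,1,2).astype(np.float64),K,z["dist"]).reshape(h,w,2)
    X=np.stack([p[...,0]*d,-p[...,1]*d,-d],-1)
    P=X@z["C"][:3,:3].T+z["C"][:3,3]; P[d==0]=np.nan
    return P,z["im"]
E
python3 - <<'E'
from h import *
for n in ["scene","top","wrist"]:
    im,d,C,m=cam(n,n+"0"); print(n,{k:(np.round(v,3).tolist() if not isinstance(v,str) else v) for k,v in m.items()},(d==0).mean())
o=bot.get_obs(); print(o, bot.pinch_z)
E
```

```text
Traceback (most recent call last):
  File "h.py", line 10, in cam
    C=np.eye(4); C[:3,:3]=np.array(m["rotation"]); C[:3,3]=m["origin"]
                 ~^^^^^^^
ValueError: could not broadcast input array from shape (4,) into shape (3,3)
```

```bash
sed -i 's/C\[:3,:3\]=np.array(m\["rotation"\])/C[:3,:3]=Rq(m["rotation"]).as_matrix()/' h.py
python3 - <<'E'
from h import *
for n in ["scene","top","wrist"]:
    im,d,C,m=cam(n,n+"0"); print(n,{k:(np.round(v,3).tolist() if not isinstance(v,str) else v) for k,v in m.items()},(d==0).mean())
o=bot.get_obs(); print(o, bot.pinch_z)
E
```

```text
scene {'mtx': [[422.506, 0.0, 281.224], [0.0, 422.506, 205.573], [0.0, 0.0, 1.0]], 'origin': [0.999, 0.58, 1.174], 'rotation': [0.295, 0.094, 0.268, 0.912]} 0.003907312925170068
top {'mtx': [[390.477, 0.0, 279.173], [0.0, 390.477, 206.826], [0.0, 0.0, 1.0]], 'origin': [0.495, 0.02, 1.045], 'rotation': [0.717, 0.025, -0.035, -0.696]} 0.004128401360544218
wrist {'mtx': [[297.442, 0.0, 284.189], [0.0, 297.442, 209.441], [0.0, 0.0, 1.0]], 'T_tool_cam': [[-0.0, 0.313, -0.95, -0.142], [1.0, -0.0, -0.0, -0.0], [-0.0, -0.95, -0.313, -0.08], [0.0, 0.0, 0.0, 1.0]]} 0.003979591836734694
{'t': 0.2, 'q': array([-1.25109663,  0.47748176,  0.02236286,  1.55602166, -0.01150472,
        1.10924637, -0.08310601]), 'joint_vel': array([ 0.00030385, -0.00041094, -0.00084907, -0.00384194,  0.00355821,
       -0.00093756, -0.00046562]), 'joint_torque': array([ 7.87813660e-04, -5.96276236e+01,  1.60711091e+00, -2.81174469e+01,
        1.24756308e-02,  7.14344249e-03,  3.02462593e-05]), 'eef_pos': array([0.2799037 , 0.61387118, 0.23072113]), 'tool_rot': array([ 0.69093761,  0.14974049,  0.69104618, -0.15045991]), 'contact_force': array([ 0.09497139, -0.14856389,  0.17247114]), 'torque': array([-0.00055873,  0.01481338,  0.04260132]), 'gripper_width': 0.9995830296777417} 0.0187
```

View pics/scene0.png

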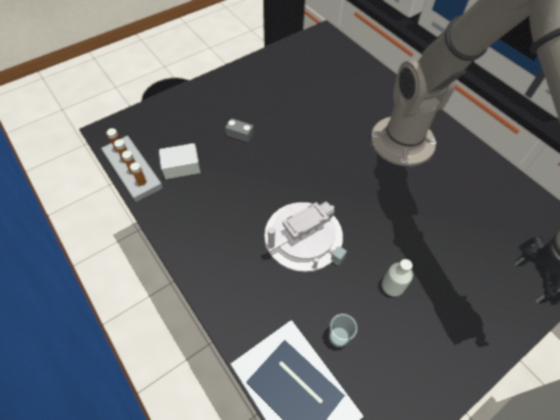

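View pics/top0.png

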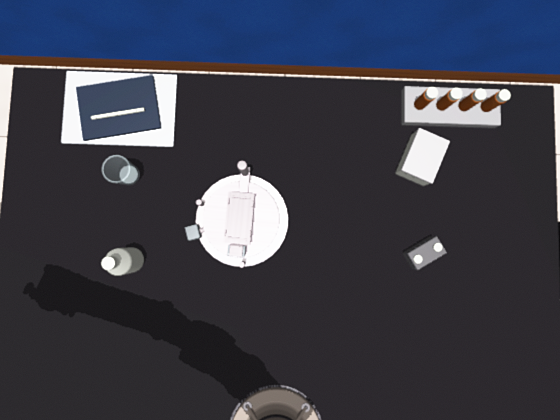

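View pics/wrist0.png

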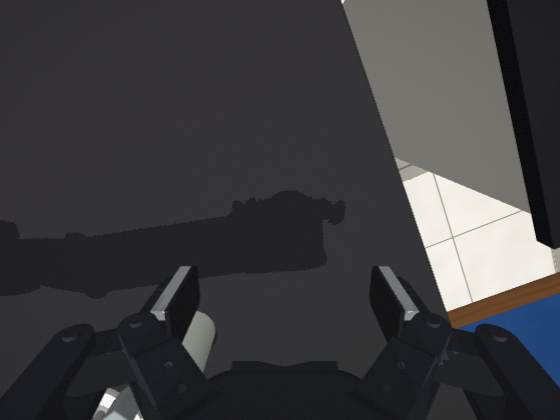

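```bash
python3 - <<'E'
from h import *
for t in ["top0","scene0"]:
    P,im=cloud(t); x,y,z=P[...,0],P[...,1],P[...,2]
    print(t)
    m=(abs(x-0.47)<.35)&(abs(y)<.6)&(z>0.02)&(z<0.3)&(np.hypot(x,y)>0.25)
    n,l,s,c=cv2.connectedComponentsWithStats(m.astype(np.uint8))
    for i in range(1,n):
        if s[i,4]<40: continue
        q=P[l==i]; print(i,s[i,:4],s[i,4],"min",q.min(0).round(3),"max",q.max(0).round(3),"med",np.median(q,0).round(3))
    b=P[(z<0.02)&(z>-.02)]; print("bench z",np.nanmedian(b[:,2]))
    # post top
    for lo,hi,nm in [(0.147,0.165,"post"),(0.052,0.066,"pegs/arm"),(0.098,0.120,"stage")]:
        m=(z>lo)&(z<hi)&(np.hypot(x-0.47,y-0.13)<0.2)
        n,l,s,c=cv2.connectedComponentsWithStats(m.astype(np.uint8))
        for i in range(1,n):
            if s[i,4]<6: continue
            q=P[l==i]; print(nm,c[i].round(1),s[i,4],"mean",q.mean(0).round(4),q.min(0).round(3),q.max(0).round(3))
E
python3 - <<'E'
import cv2
a=cv2.imread('pics/top0.png')[150:290,160:460]
b=cv2.imread('pics/top0.png')[155:280,175:305]
cv2.imwrite('pics/topcrop.png',cv2.resize(b,None,fx=4.6,fy=4.6,interpolation=cv2.INTER_CUBIC))
E
```

```text
top0
1 [ 91 112  31   7] 92 min [0.803 0.436 0.02 ] max [0.82  0.513 0.029] med [0.812 0.479 0.024]
19 [398 128  52  57] 1811 min [ 0.654 -0.427  0.02 ] max [ 0.795 -0.303  0.068] med [ 0.721 -0.36   0.061]
21 [102 155  36  29] 668 min [0.624 0.378 0.02 ] max [0.693 0.447 0.093] med [0.661 0.424 0.066]
22 [185 160  94  98] 4982 min [0.449 0.009 0.02 ] max [0.679 0.247 0.159] med [0.544 0.102 0.049]
23 [196 199   9   7] 41 min [0.579 0.204 0.022] max [0.592 0.218 0.063] med [0.584 0.209 0.057]
24 [405 236  42  34] 779 min [ 0.431 -0.425  0.02 ] max [ 0.517 -0.325  0.055] med [ 0.475 -0.37   0.044]
25 [102 247  40  28] 860 min [0.401 0.358 0.021] max [0.466 0.418 0.153] med [0.436 0.377 0.102]
bench z -0.0002911520351229768
post [241.9 166.3] 45 mean [0.6616 0.0975 0.1542] [0.655 0.088 0.149] [0.667 0.107 0.159]
pegs/arm [244. 183.] 173 mean [0.6365 0.0989 0.0593] [0.614 0.087 0.055] [0.664 0.114 0.065]
pegs/arm [199.  201.6] 29 mean [0.5855 0.2109 0.0588] [0.579 0.204 0.053] [0.592 0.218 0.063]
pegs/arm [241.8 263.8] 26 mean [0.4327 0.0968 0.059 ] [0.427 0.091 0.054] [0.439 0.104 0.06
[... 769 characters left out ...]
[0.649 0.412 0.066]
15 [299 378  24  26] 97 min [0.805 0.439 0.02 ] max [0.82  0.516 0.03 ] med [0.814 0.487 0.024]
bench z -0.0006401844210501828
post [272.4 229.4] 23 mean [0.6636 0.1022 0.1539] [0.657 0.091 0.149] [0.669 0.11  0.157]
pegs/arm [332.1 206.4] 7 mean [0.4318 0.0999 0.0602] [0.428 0.093 0.058] [0.434 0.105 0.062]
pegs/arm [280.2 241.3] 114 mean [0.6372 0.1045 0.059 ] [0.615 0.083 0.052] [0.668 0.12  0.064]
pegs/arm [316.  259.9] 20 mean [0.5883 0.2148 0.0589] [0.582 0.208 0.053] [0.595 0.22  0.064]
stage [307.2 218.2] 935 mean [0.5415 0.1085 0.1057] [0.455 0.071 0.098] [0.611 0.143 0.12 ]
stage [273.4 239.3] 9 mean [0.6657 0.1099 0.1099] [0.663 0.108 0.099] [0.668 0.111 0.119]
```

View pics/topcrop.png

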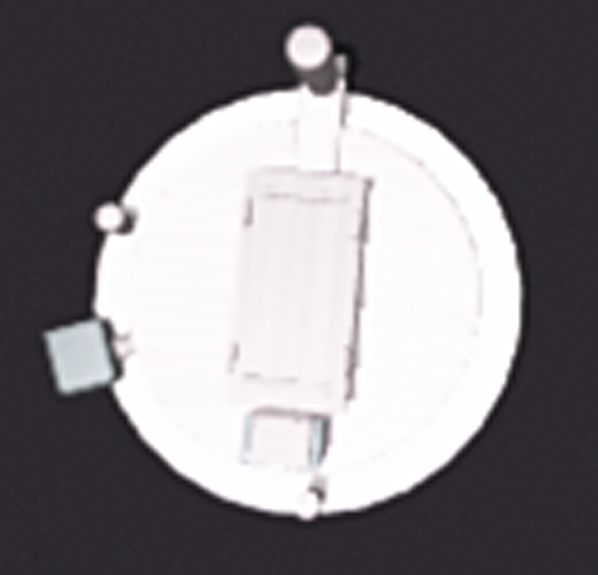

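```bash
python3 - <<'E'
from h import *
from scipy.optimize import least_squares
for t in ["top0","scene0"]:
    P,im=cloud(t); x,y,z=P[...,0],P[...,1],P[...,2]
    g=im.astype(int).sum(2)
    near=(np.hypot(x-0.546,y-0.105)<0.18)
    # foot outer rim: z distribution
    m=near&(z>0.008)&(z<0.05); h,e=np.histogram(z[m],21,(0.008,0.05)); print(h.tolist())
    # boundary points
    M=(near&(z>0.008)&(z<0.045)).astype(np.uint8)
    mm=cv2.morphologyEx((near&(z>0.006)).astype(np.uint8),cv2.MORPH_CLOSE,np.ones((3,3)))
    cs,_=cv2.findContours(mm,cv2.RETR_EXTERNAL,cv2.CHAIN_APPROX_NONE); c=max(cs,key=len)[:,0]
    Q=P[c[:,1],c[:,0]]; Q=Q[(Q[:,2]<0.04)]
    f=lambda p:np.hypot(Q[:,0]-p[0],Q[:,1]-p[1])-p[2]
    r=least_squares(f,[.546,.105,.12],loss="soft_l1",f_scale=.003); print(t,"foot",r.x.round(4),len(Q))
    cx,cy=r.x[:2]
    m=near&(z>0.1)&(z<0.11)
    l=cv2.connectedComponentsWithStats(m.astype(np.uint8)); i=1+l[2][1:,4].argmax()
    q=P[l[1]==i][:,:2]; rect=cv2.minAreaRect((q*1000).astype(np.float32)); print("stage rect",rect, "mean",q.mean(0))
    for n,pt in [("post",[.6616,.0975] if t=="top0" else [.6636,.1022]),("peg1",[.4327,.0968]),("peg2",[.5855,.2109])]:
        print(n,np.degrees(np.arctan2(pt[1]-cy,pt[0]-cx)).round(1),np.hypot(pt[1]-cy,pt[0]-cx).round(4))
    # housing
    m=near&(z>0.04)&(z<0.05)&(y>0.2); q=P[m]; print("housing",q.mean(0).round(4),cv2.minAreaRect((q[:,:2]*1000).astype(np.float32)),np.degrees(np.arctan2(q[:,1].mean()-cy,q[:,0].mean()-cx)))
    # cassette
    m=(abs(x-.475)<.07)&(abs(y+.37)<.08)&(z>0.035)&(z<0.06); q=P[m]; print("cassette",cv2.minAreaRect((q[:,:2]*1000).astype(np.float32)),q.mean(0))
    m&=(z>0.0475); l=cv2.connectedComponentsWithStats(m.astype(np.uint8))
    for i in range(1,l[0]):
        if l[2][i,4]>5: print(" cap",P[l[1]==i].mean(0).round(4),l[2][i,4])
E
python3 - <<'E'
import cv2
a=cv2.imread('pics/top0.png')[225:285,395:465]
cv2.imwrite('pics/cascrop.png',cv2.resize(a,None,fx=6,fy=6,interpolation=cv2.INTER_CUBIC))
E
```

```text
[320, 759, 539, 151, 20, 3, 2, 4, 5, 8, 11, 7, 7, 4, 3, 2, 10, 106, 578, 1173, 894]
top0 foot [0.5462 0.1049 0.1204] 236
stage rect ((531.7574462890625, 105.40132141113281), (64.05563354492188, 153.1735382080078), 86.65587615966797) mean [0.5373213 0.1051647]
post -3.7 0.1157
peg1 -175.9 0.1137
peg2 69.6 0.1131
housing [0.5126 0.2247 0.0452] ((536.857177734375, 221.1129608154297), (43.20634078979492, 97.39642333984375), 78.2244873046875) 105.64958716861015
cassette ((474.3578796386719, -374.328369140625), (50.59599685668945, 90.637939453125), 31.671180725097656) [ 0.47446656 -0.37236052  0.04487702]
 cap [ 0.4896 -0.4001  0.0494] 55
 cap [ 0.4589 -0.3482  0.0501] 54
[207, 309, 303, 99, 22, 9, 6, 8, 14, 12, 7, 8, 5, 17, 11, 16, 41, 142, 368, 604, 454]
scene0 foot [0.547  0.1081 0.121 ] 177
stage rect ((532.7757568359375, 107.81597137451172), (67.39933776855469, 154.8318328857422), 87.39673614501953) mean [0.54210729 0.10826987]
post -2.9 0.1167
peg1 -174.4 0.1149
peg2 69.5 0.1098
housing [0.5216 0.2248 0.0449] ((538.71728515625, 216.85313415527344), (44.60538101196289, 103.96504211425781), 66.84996032714844) 102.28718317724
cassette ((475.66650390625, -370.1392517089844), (58.13346862792969, 90.74630737304688), 29.65087890625) [ 0.47692612 -0.36768379  0.04400269]
 cap [ 0.492  -0.3969  0.0504] 19
 cap [ 0.4874 -0.3679  0.0482] 6
 cap [ 0.4591 -0.3464  0.05  ] 16
```

View pics/cascrop.png

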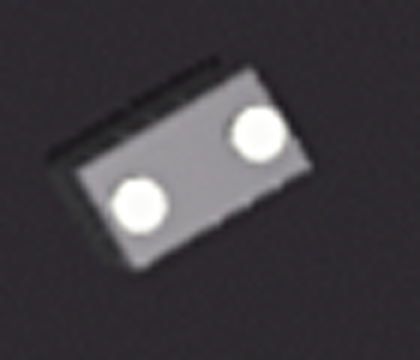

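```bash
cat >> h.py <<'E'
def st():
    o=bot.get_obs(); M=Rq(o["tool_rot"]).as_matrix(); y=M[:,1]
    print("t",round(o["t"],2),"p",np.round(o["eef_pos"],4),"yaw_y",np.degrees(np.arctan2(y[1],y[0])).round(2),"down",M[:,0].round(4),"F",np.round(o["contact_force"],1),"w",round(o["gripper_width"],3),"q",np.round(o["q"],2))
    return o,M
def to(pos,yaw,n=None):
    """shift and turn in tool axes to TCP pos, with jaws (tool y) at yaw deg, tool down"""
    o,M=st(); d=np.array(pos)-o["eef_pos"]
    a=np.radians(yaw); Y=np.array([np.cos(a),np.sin(a),0]); X=np.array([0,0,-1.]); G=np.stack([X,Y,np.cross(X,Y)],1)
    rv=R.from_matrix(M.T@G).as_rotvec(); deg=np.degrees(np.linalg.norm(rv))
    n=n or int(np.ceil(max(np.linalg.norm(d)/.036,deg/9)))
    # row by row along a straight world line
    for k in range(1):
        pass
    rows=[];Rm=M
    for k in range(n):
        s=M.T@d if k==0 else None
        loc=Rm.T@d/n
        rows.append(np.r_[loc/.04,rv/n/(2*np.pi)].round(3).tolist()); Rm=Rm@R.from_rotvec(rv/n).as_matrix()
    print("total mm",(M.T@d*1000).round(1),"deg",np.degrees(rv).round(2),"n",n)
    for r in rows: print(r,end=",")
    print()
E
python3 - <<'E'
from h import *
o,M=st(); print(M.round(3))
to([.666,.100,.231],86.7)
to([.666,.100,.231],-93.3)
E
```

```text
t 0.2 p [0.2799 0.6139 0.2307] yaw_y 65.49 down [-4.e-04 -1.e-03 -1.e+00] F [ 0.1 -0.1  0.2] w 1.0 q [-1.25  0.48  0.02  1.56 -0.01  1.11 -0.08]
[[-0.     0.415  0.91 ]
 [-0.001  0.91  -0.415]
 [-1.    -0.001  0.   ]]
t 0.2 p [0.2799 0.6139 0.2307] yaw_y 65.49 down [-4.e-04 -1.e-03 -1.e+00] F [ 0.1 -0.1  0.2] w 1.0 q [-1.25  0.48  0.02  1.56 -0.01  1.11 -0.08]
total mm [ 1.000e-01 -3.074e+02  5.645e+02] deg [-2.121e+01 -1.000e-02  6.000e-02] n 18
[0.0, -0.427, 0.784, -0.003, -0.0, 0.0],[0.0, -0.443, 0.775, -0.003, -0.0, 0.0],[0.0, -0.459, 0.766, -0.003, -0.0, 0.0],[0.0, -0.474, 0.756, -0.003, -0.0, 0.0],[0.0, -0.49, 0.746, -0.003, -0.0, 0.0],[-0.0, -0.505, 0.736, -0.003, -0.0, 0.0],[-0.0, -0.52, 0.726, -0.003, -0.0, 0.0],[-0.0, -0.535, 0.715, -0.003, -0.0, 0.0],[-0.0, -0.55, 0.704, -0.003, -0.0, 0.0],[-0.0, -0.564, 0.692, -0.003, -0.0, 0.0],[-0.0, -0.578, 0.68, -0.003, -0.0, 0.0],[-0.0, -0.592, 0.668, -0.003, -0.0, 0.0],[-0.0, -0.606, 0.656, -0.003, -0.0, 0.0],[-0.0, -0.619, 0.643, -0.003, -0.0, 0.0],[-0.0, -0.632, 0.631, -0.003, -0.0, 0.0],[-0.0, -0.645, 0.617, -0.003, -0.0, 0.0],[-
[... 308 characters left out ...]
 18
[0.0, -0.427, 0.784, 0.025, 0.0, 0.0],[0.0, -0.302, 0.84, 0.025, 0.0, 0.0],[-0.0, -0.169, 0.877, 0.025, 0.0, 0.0],[-0.0, -0.033, 0.892, 0.025, 0.0, 0.0],[-0.0, 0.104, 0.887, 0.025, 0.0, 0.0],[-0.0, 0.239, 0.86, 0.025, 0.0, 0.0],[-0.0, 0.368, 0.813, 0.025, 0.0, 0.0],[-0.0, 0.489, 0.747, 0.025, 0.0, 0.0],[-0.0, 0.597, 0.663, 0.025, 0.0, 0.0],[-0.0, 0.692, 0.564, 0.025, 0.0, 0.0],[-0.0, 0.77, 0.451, 0.025, 0.0, 0.0],[-0.001, 0.83, 0.328, 0.025, 0.0, 0.0],[-0.001, 0.871, 0.196, 0.025, 0.0, 0.0],[-0.001, 0.891, 0.061, 0.025, 0.0, 0.0],[-0.001, 0.889, -0.077, 0.025, 0.0, 0.0],[-0.001, 0.867, -0.212, 0.025, 0.0, 0.0],[-0.0, 0.824, -0.343, 0.025, 0.0, 0.0],[-0.0, 0.762, -0.465, 0.025, 0.0, 0.0],
```

Request:
step_arm --pt "0 -0.43 0.78 -0.003 0 0" --pt "0 -0.44 0.78 -0.003 0 0" --pt "0 -0.46 0.77 -0.003 0 0" --pt "0 -0.47 0.76 -0.003 0 0" --pt "0 -0.49 0.75 -0.003 0 0" --pt "0 -0.5 0.74 -0.003 0 0" --pt "0 -0.52 0.73 -0.003 0 0" --pt "0 -0.53 0.72 -0.003 0 0" --fingers -1 --force 30

```text
t: 1.2
eef_pos: [0.452, 0.3838, 0.2312]
tool_rot: [0.7, 0.097, 0.7, -0.097]
contact_force: [-0.1, 0.5, 0.3]
gripper_width: 1.0
```

Request:
step_arm --pt "0 -0.55 0.7 -0.003 0 0" --pt "0 -0.56 0.69 -0.003 0 0" --pt "0 -0.58 0.68 -0.003 0 0" --pt "0 -0.59 0.67 -0.003 0 0" --pt "0 -0.61 0.66 -0.003 0 0" --pt "0 -0.62 0.64 -0.003 0 0" --pt "0 -0.5 0.5 -0.003 0 0"

```text
t: 2.08
eef_pos: [0.5941, 0.1866, 0.2312]
tool_rot: [0.705, 0.051, 0.705, -0.052]
contact_force: [0.8, -0.2, 0.3]
gripper_width: 0.998
```

Run:
```python
from h import *
to([.666,.100,.231],86.7)
cam("wrist","w1")
```

```text
t 2.08 p [0.5941 0.1866 0.2312] yaw_y 81.65 down [-1.e-04 -4.e-04 -1.e+00] F [ 0.8 -0.2  0.3] w 0.998 q [-0.51  0.39  0.13  1.69 -0.06  1.06  1.07]
total mm [  0.2 -75.3  83.8] deg [-5.05 -0.    0.02] n 4
[0.001, -0.47, 0.523, -0.004, -0.0, 0.0],[0.001, -0.482, 0.513, -0.004, -0.0, 0.0],[0.001, -0.493, 0.502, -0.004, -0.0, 0.0],[0.001, -0.504, 0.491, -0.004, -0.0, 0.0],
```

View pics/w1.png

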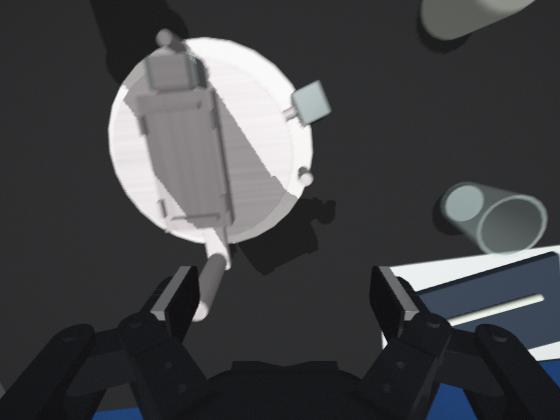

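```bash
cat > meas.py <<'E'
from h import *
from scipy.optimize import least_squares
import sys
def loader(t,c0=(.5465,.1065)):
    P,im=cloud(t); x,y,z=P[...,0],P[...,1],P[...,2]
    near=(np.hypot(x-c0[0],y-c0[1])<0.18)
    mm=(near&(z>0.006)).astype(np.uint8)
    cs,_=cv2.findContours(mm,cv2.RETR_EXTERNAL,cv2.CHAIN_APPROX_NONE); c=max(cs,key=len)[:,0]
    Q=P[c[:,1],c[:,0]]; Q=Q[(Q[:,2]<0.03)]
    f=lambda p:np.hypot(Q[:,0]-p[0],Q[:,1]-p[1])-p[2]
    r=least_squares(f,[c0[0],c0[1],.12],loss="soft_l1",f_scale=.003); print("foot",r.x.round(4),len(Q))
    c=r.x[:2]
    # stage+ribs: points above 0.098
    m=(np.hypot(x-c[0],y-c[1])<0.1)&(z>0.08)&(z<0.118); q=P[m]; print("n",m.sum(),"z hist",np.histogram(q[:,2],12,(.08,.118)))
    m=(np.hypot(x-c[0],y-c[1])<0.15)&(z>0.15)&(z<0.16); 
    l=cv2.connectedComponentsWithStats(m.astype(np.uint8))
    for i in range(1,l[0]):
        if l[2][i,4]>8:
            p=P[l[1]==i]; mn=p.mean(0); print("post top",mn.round(4),l[2][i,4],"ang",np.degrees(np.arctan2(mn[1]-c[1],mn[0]-c[0])).round(2),"r",np.hypot(*(mn[:2]-c)).round(4))
    return P,im,c
def fitrect(q,size,x0):
    # points inside rect of size; fit by minAreaRect on percentile
    pass
if __name__=="__main__":
    P,im,c=loader(sys.argv[1])
    x,y,z=P[...,0],P[...,1],P[...,2]
    m=(np.hypot(x-c[0],y-c[1])<0.1)&(z>0.1)&(z<0.118)
    q=P[m][:,:2]
    # rotate by angles and look at extents across the arm
    print("rect",cv2.minAreaRect((q*1000).astype(np.float32)))
    ribs=P[(np.hypot(x-c[0],y-c[1])<0.072)&(z>0.1105)&(z<0.12)]; print("ribs n",len(ribs),ribs.mean(0),"rect",cv2.minAreaRect((ribs[:,:2]*1000).astype(np.float32)))
E
python3 meas.py w1
```

```text
foot [0.5467 0.1055 0.1205] 484
n 12631 z hist (array([  27,   99,  120,  131,  132,  280,  708, 3876, 6074,  161,  971,
         52]), array([0.08      , 0.08316667, 0.08633333, 0.0895    , 0.09266667,
       0.09583333, 0.099     , 0.10216667, 0.10533333, 0.1085    ,
       0.11166667, 0.11483333, 0.118     ]))
post top [0.6669 0.1032 0.1539] 230 ang -1.09 r 0.1202
rect ((532.3040771484375, 105.80853271484375), (65.03860473632812, 153.58901977539062), 86.73168182373047)
ribs n 1082 [0.54204466 0.10514071 0.11344639] rect ((546.918212890625, 104.99693298339844), (63.74781036376953, 105.41094970703125), 86.67398834228516)
```

Request:
step_arm --pt "0 -0.48 0.53 -0.0035 0 0" --pt "0 -0.49 0.52 -0.0035 0 0" --pt "0 -0.5 0.51 -0.0035 0 0" --pt "0 -0.51 0.5 -0.0035 0 0" --pt "0 0 0 0 0 0"

```text
t: 2.75
eef_pos: [0.6672, 0.0975, 0.2309]
tool_rot: [0.707, 0.021, 0.707, -0.022]
contact_force: [-0.4, -0.0, 1.1]
gripper_width: 1.0
```

```bash
python3 - <<'E'
from h import *
to([.6666,.0986,.11],86.7)
cam("wrist","w2")
E
python3 meas.py w2
```

```text
t 2.75 p [0.6672 0.0975 0.2309] yaw_y 86.5 down [ 1.0e-04 -1.5e-03 -1.0e+00] F [-0.4 -0.   1.1] w 1.0 q [-0.34  0.48  0.15  1.56 -0.07  1.1   1.33]
total mm [120.9   1.2  -0.7] deg [-0.2   0.01  0.09] n 4
[0.756, 0.008, -0.004, -0.0, 0.0, 0.0],[0.756, 0.007, -0.004, -0.0, 0.0, 0.0],[0.756, 0.007, -0.004, -0.0, 0.0, 0.0],[0.756, 0.007, -0.004, -0.0, 0.0, 0.0],
foot [0.5465 0.1065 0.12  ] 0
n 10711 z hist (array([   0,    0,    0,    0,    0,    0,    0, 3210, 6792,   33,  633,
         43]), array([0.08      , 0.08316667, 0.08633333, 0.0895    , 0.09266667,
       0.09583333, 0.099     , 0.10216667, 0.10533333, 0.1085    ,
       0.11166667, 0.11483333, 0.118     ]))
post top [0.6652 0.0983 0.1542] 563 ang -3.95 r 0.119
rect ((557.0265502929688, 104.48875427246094), (64.22811889648438, 102.46885681152344), 86.56690216064453)
ribs n 687 [0.57246751 0.10342847 0.11365878] rect ((553.58740234375, 104.72210693359375), (63.240234375, 89.97691345214844), 86.58794403076172)
```

View pics/w2.png

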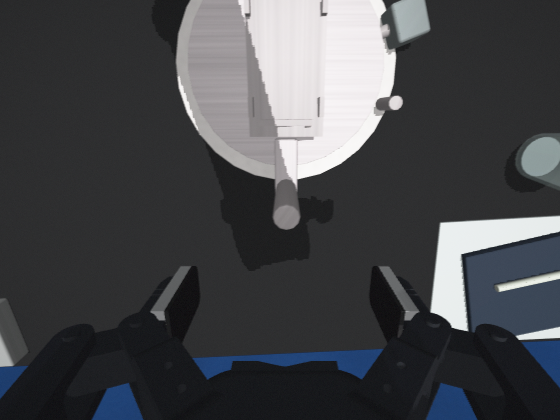

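Request:
step_arm --pt "0.75 0.01 -0.005 0 0 0" --pt "0.75 0.01 -0.005 0 0 0" --pt "0.75 0 -0.01 0 0 0" --pt "0.75 0 -0.01 0 0 0" --pt "0 0 0 0 0 0"

```text
t: 3.42
eef_pos: [0.6625, 0.1027, 0.1088]
tool_rot: [0.705, 0.019, 0.709, -0.02]
contact_force: [-0.3, -0.2, 0.4]
gripper_width: 0.997
```

Request:
step_arm --pt "0 0 0 0 0 0" --pt "0 0 0 0 0 0" --pt "0 0 0 0 0 0" --pt "0 0 0 0 0 0" --pt "0 0 0 0 0 0" --fingers 1 --force 25

```text
t: 4.05
eef_pos: [0.6658, 0.0991, 0.1125]
tool_rot: [0.707, 0.02, 0.706, -0.022]
contact_force: [-1.3, -4.4, 5.3]
gripper_width: 0.248
```

Run:
```python
from h import *
st()
```

```text
t 4.05 p [0.6658 0.0991 0.1125] yaw_y 86.6 down [ 0.0011 -0.0017 -1.    ] F [-1.3 -4.4  5.3] w 0.248 q [-0.33  0.6   0.13  1.67 -0.09  0.89  1.34]
```

Request:
step_arm --pt "0 -0.209 -0.007 0.0111 0 0" --pt "0 -0.209 -0.007 0.0111 0 0" --pt "0 -0.209 -0.007 0.0111 0 0" --pt "0 -0.209 -0.007 0.0111 0 0" --pt "0 -0.209 -0.007 0.0111 0 0" --pt "0 -0.209 -0.007 0.0111 0 0"

```text
t: 4.8
eef_pos: [0.6545, 0.0555, 0.1125]
tool_rot: [0.689, 0.169, 0.685, -0.165]
contact_force: [6.8, 5.8, -2.4]
gripper_width: 0.25
```

```bash
cat >> h.py <<'E'
def pol():
    o,M=st(); d=o["eef_pos"][:2]-np.array([.5468,.1055]); print("polar",np.hypot(*d).round(4),np.degrees(np.arctan2(d[1],d[0])).round(2))
E
python3 -c "
from h import *
pol()"
```

```text
t 4.8 p [0.6545 0.0555 0.1125] yaw_y 62.69 down [ 0.0055  0.0034 -1.    ] F [ 6.8  5.8 -2.4] w 0.25 q [-0.34  0.58  0.23  1.72 -0.17  0.86  1.06]
polar 0.1187 -24.91
```

Request:
step_arm --pt "0 -0.209 -0.007 0.0111 0 0" --pt "0 -0.209 -0.007 0.0111 0 0" --pt "0 -0.209 -0.007 0.0111 0 0" --pt "0 -0.209 -0.007 0.0111 0 0" --pt "0 -0.209 -0.007 0.0111 0 0" --pt "0 -0.209 -0.007 0.0111 0 0" --pt "0 -0.209 -0.007 0.0111 0 0"

```text
t: 5.68
eef_pos: [0.6164, 0.0092, 0.1125]
tool_rot: [0.628, 0.329, 0.624, -0.328]
contact_force: [4.6, -1.4, 0.4]
gripper_width: 0.251
```

Request:
step_arm --pt "0 -0.209 -0.007 0.0111 0 0" --pt "0 -0.209 -0.007 0.0111 0 0" --pt "0 -0.209 -0.007 0.0111 0 0" --pt "0 -0.209 -0.007 0.0111 0 0" --pt "0 -0.209 -0.007 0.0111 0 0" --pt "0 -0.209 -0.007 0.0111 0 0" --pt "0 -0.209 -0.007 0.0111 0 0" --pt "0 0 0 0 0 0"

```text
t: 6.68
eef_pos: [0.5603, -0.0125, 0.1124]
tool_rot: [0.529, 0.47, 0.528, -0.47]
contact_force: [-1.2, -4.7, 8.2]
gripper_width: 0.249
```

```bash
python3 -c "
from h import *
pol()"
```

```text
t 6.67 p [ 0.5603 -0.0125  0.1124] yaw_y 6.71 down [ 1.8e-03 -7.0e-04 -1.0e+00] F [-1.2 -4.7  8.2] w 0.249 q [-0.48  0.48  0.5   1.96 -0.32  0.78  0.32]
polar 0.1188 -83.47
```

Request:
step_arm --pt "0 0 0 0 0 0" --pt "0 0 0 0 0 0" --pt "0 0 0 0 0 0" --pt "0 0 0 0 0 0" --pt "-0.8 0 0 0 0 0" --pt "-0.8 0 0 0 0 0" --pt "-0.8 0 0 0 0 0" --pt "-0.8 0 0 0 0 0" --fingers -1

```text
t: 7.68
eef_pos: [0.5596, -0.0112, 0.2402]
tool_rot: [0.529, 0.469, 0.529, -0.469]
contact_force: [1.8, -0.1, 0.8]
gripper_width: 1.0
```

```bash
python3 - <<'E'
from h import *
pol(); cam("top","t2"); cam("wrist","w3"); to([.475,-.373,.24],30.5)
E
python3 meas.py t2; python3 meas.py w3
python3 - <<'E'
import cv2
b=cv2.imread('pics/t2.png')[155:280,175:305]
w=cv2.imread('pics/w3.png')
cv2.imwrite('pics/c2.png',cv2.hconcat([cv2.resize(b,(400,400),interpolation=cv2.INTER_CUBIC),cv2.resize(w,(400,400))]))
E
```

```text
t 7.67 p [ 0.5596 -0.0112  0.2402] yaw_y 6.82 down [-2.e-04  0.e+00 -1.e+00] F [ 1.8 -0.1  0.8] w 1.0 q [-0.56  0.31  0.58  1.86 -0.2   1.04  0.22]
polar 0.1174 -83.72
t 7.78 p [ 0.5619 -0.0114  0.2427] yaw_y 6.8 down [ 0.006   0.0011 -1.    ] F [ 0.7  0.8 -1.4] w 1.002 q [-0.56  0.31  0.58  1.85 -0.2   1.03  0.22]
total mm [   1.7 -129.1  348.8] deg [-23.7    0.05  -0.35] n 11
[0.004, -0.293, 0.793, -0.006, 0.0, -0.0],[0.004, -0.323, 0.781, -0.006, 0.0, -0.0],[0.004, -0.352, 0.768, -0.006, 0.0, -0.0],[0.004, -0.381, 0.755, -0.006, 0.0, -0.0],[0.004, -0.409, 0.74, -0.006, 0.0, -0.0],[0.005, -0.436, 0.724, -0.006, 0.0, -0.0],[0.005, -0.463, 0.707, -0.006, 0.0, -0.0],[0.005, -0.49, 0.689, -0.006, 0.0, -0.0],[0.005, -0.515, 0.67, -0.006, 0.0, -0.0],[0.006, -0.54, 0.65, -0.006, 0.0, -0.0],[0.006, -0.564, 0.63, -0.006, 0.0, -0.0],
foot [0.5461 0.1046 0.1201] 139
n 1412 z hist (array([  3,   3,   3,   3,   4,  25, 103, 563, 565,  57,  63,  20]), array([0.08      , 0.08316667, 0.08633333, 0.0895    , 0.09266667,
       0.09583333, 0.099     , 0.10216667, 0.10533333, 0.1085    ,
       0.111
[... 220 characters left out ...]
686035156), (62.590694427490234, 100.69419860839844), 5.96977424621582)
foot [0.5465 0.1065 0.12  ] 0
n 10399 z hist (array([   0,    0,    0,    0,    0,    0,    0, 3069, 6554,   47,  680,
         49]), array([0.08      , 0.08316667, 0.08633333, 0.0895    , 0.09266667,
       0.09583333, 0.099     , 0.10216667, 0.10533333, 0.1085    ,
       0.11166667, 0.11483333, 0.118     ]))
post top [ 0.5609 -0.013   0.1542] 497 ang -83.13 r 0.1204
rect ((547.70654296875, 98.22295379638672), (64.15699005126953, 110.28250122070312), 6.781497478485107)
ribs n 744 [0.54855257 0.08830207 0.11363358] rect ((547.2418212890625, 101.50901794433594), (63.060707092285156, 98.12079620361328), 6.700255870819092)
```

View pics/c2.png

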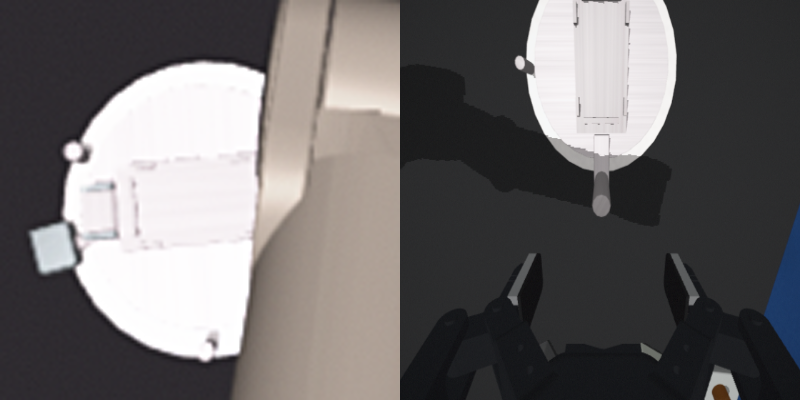

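Request:
step_arm --pt "0 -0.29 0.79 -0.006 0 0" --pt "0 -0.32 0.78 -0.006 0 0" --pt "0 -0.35 0.77 -0.006 0 0" --pt "0 -0.38 0.76 -0.006 0 0" --pt "0 -0.41 0.74 -0.006 0 0" --pt "0 -0.44 0.72 -0.006 0 0" --pt "0 -0.46 0.71 -0.006 0 0" --pt "0 -0.49 0.69 -0.006 0 0"

```text
t: 8.78
eef_pos: [0.4964, -0.275, 0.2383]
tool_rot: [0.593, 0.384, 0.594, -0.384]
contact_force: [0.8, 0.1, 0.1]
gripper_width: 0.999
```

Request:
step_arm --pt "0 -0.51 0.67 -0.006 0 0" --pt "0 -0.45 0.5 -0.006 0 0" --pt "0 -0.25 0.3 -0.006 0 0" --pt "0 0 0 0 0 0" --pt "0 0 0 0 0 0"

```text
t: 9.4
eef_pos: [0.4792, -0.3472, 0.2386]
tool_rot: [0.614, 0.351, 0.615, -0.35]
contact_force: [0.2, 1.1, -0.3]
gripper_width: 0.997
```

```bash
cat > cas.py <<'E'
from h import *
import sys
cam("wrist",sys.argv[1])
P,im=cloud(sys.argv[1]); x,y,z=P[...,0],P[...,1],P[...,2]
m=(abs(x-.475)<.08)&(abs(y+.373)<.08)&(z>0.041)&(z<0.058)
l=cv2.connectedComponentsWithStats(m.astype(np.uint8)); i=1+l[2][1:,4].argmax(); q=P[l[1]==i]
print("cassette",cv2.minAreaRect((q[:,:2]*1000).astype(np.float32)),q.mean(0))
m=(l[1]==i)&(z>0.0475); l=cv2.connectedComponentsWithStats(m.astype(np.uint8))
for i in range(1,l[0]):
    if l[2][i,4]>30: print(" cap",P[l[1]==i].mean(0).round(4),l[2][i,4])
to([.475,-.373,.24],30.5)
E
python3 cas.py w4
```

```text
cassette ((474.78179931640625, -374.3290100097656), (50.01122283935547, 89.45995330810547), 32.00177001953125) [ 0.4736218  -0.37214215  0.04537995]
 cap [ 0.4591 -0.3489  0.0496] 274
 cap [ 0.4903 -0.3996  0.0496] 238
t 9.45 p [ 0.4794 -0.3471  0.2388] yaw_y 30.62 down [-5.e-04  9.e-04 -1.e+00] F [-0.5 -0.5 -0.2] w 0.998 q [ 0.06  0.37  0.6   1.78 -0.24  1.06  1.28]
total mm [ -1.2 -17.   20.1] deg [ 0.12 -0.06 -0.  ] n 1
[-0.031, -0.425, 0.501, 0.0, -0.0, -0.0],
```

View pics/w4.png

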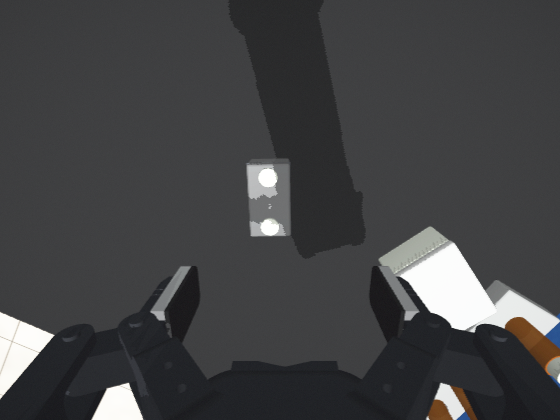

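```bash
python3 -c "
from h import *
to([.4747,-.3743,.1],31.8,5)"
```

```text
t 9.45 p [ 0.4794 -0.3471  0.2388] yaw_y 30.62 down [-5.e-04  9.e-04 -1.e+00] F [-0.5 -0.5 -0.2] w 0.998 q [ 0.06  0.37  0.6   1.78 -0.24  1.06  1.28]
total mm [138.8 -17.9  21.2] deg [-1.18 -0.06 -0.  ] n 5
[0.694, -0.09, 0.106, -0.001, -0.0, -0.0],[0.694, -0.09, 0.105, -0.001, -0.0, -0.0],[0.694, -0.09, 0.105, -0.001, -0.0, -0.0],[0.694, -0.091, 0.104, -0.001, -0.0, -0.0],[0.694, -0.091, 0.104, -0.001, -0.0, -0.0],
```

Request:
step_arm --pt "0.69 -0.09 0.105 -0.001 0 0" --pt "0.69 -0.09 0.105 -0.001 0 0" --pt "0.69 -0.09 0.105 -0.001 0 0" --pt "0.69 -0.09 0.105 0 0 0" --pt "0.69 -0.09 0.105 0 0 0" --pt "0 0 0 0 0 0" --pt "0 0 0 0 0 0"

```text
t: 10.32
eef_pos: [0.4753, -0.3753, 0.1022]
tool_rot: [0.618, 0.345, 0.617, -0.344]
contact_force: [-0.3, -0.1, 0.1]
gripper_width: 0.998
```

```bash
python3 cas.py w5; python3 -c "
from h import *
to([.4747,-.3743,.007],31.8,4)"
```

```text
cassette ((474.5864562988281, -374.4576110839844), (50.063655853271484, 89.36568450927734), 31.732126235961914) [ 0.47254283 -0.37117803  0.0454268 ]
 cap [ 0.4588 -0.3488  0.0496] 775
 cap [ 0.49   -0.3996  0.0496] 614
t 10.38 p [ 0.4755 -0.3755  0.1025] yaw_y 31.69 down [ 1.7e-03 -7.0e-04 -1.0e+00] F [-1.  -0.4  0.5] w 0.997 q [ 0.19  0.56  0.51  1.86 -0.37  0.81  1.44]
total mm [-137.5    1.    -2.2] deg [ 1.19  0.08 -0.06] n 4
[-0.859, 0.006, -0.014, 0.001, 0.0, -0.0],[-0.859, 0.006, -0.014, 0.001, 0.0, -0.0],[-0.859, 0.006, -0.014, 0.001, 0.0, -0.0],[-0.859, 0.005, -0.015, 0.001, 0.0, -0.0],
t 10.38 p [ 0.4755 -0.3755  0.1025] yaw_y 31.69 down [ 1.7e-03 -7.0e-04 -1.0e+00] F [-1.  -0.4  0.5] w 0.997 q [ 0.19  0.56  0.51  1.86 -0.37  0.81  1.44]
total mm [95.5 -0.2 -1.6] deg [-0.11  0.08 -0.06] n 4
[0.597, -0.001, -0.01, -0.0, 0.0, -0.0],[0.597, -0.001, -0.01, -0.0, 0.0, -0.0],[0.597, -0.001, -0.01, -0.0, 0.0, -0.0],[0.597, -0.001, -0.009, -0.0, 0.0, -0.0],
```

View pics/w5.png

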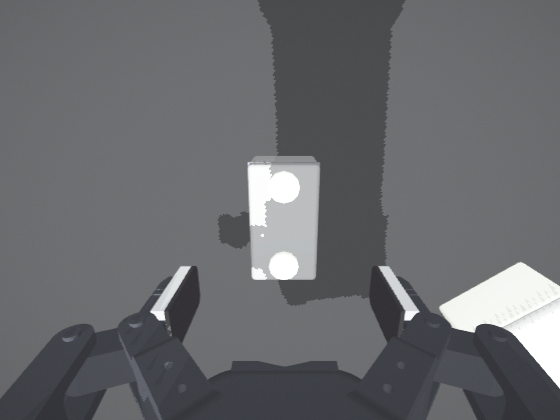

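Request:
step_arm --pt "0.7 0 -0.01 0 0 0" --pt "0.7 0 -0.01 0 0 0" --pt "0.6 0 -0.01 0 0 0" --pt "0.37 0 -0.01 0 0 0" --pt "0 0 0 0 0 0"

```text
t: 11.0
eef_pos: [0.4738, -0.3739, 0.0064]
tool_rot: [0.617, 0.345, 0.618, -0.345]
contact_force: [-0.3, -0.6, 0.7]
gripper_width: 0.999
```

Request:
step_arm --pt "0 0 0 0 0 0" --pt "0 0 0 0 0 0" --pt "0 0 0 0 0 0" --pt "0 0 0 0 0 0" --pt "0 0 0 0 0 0" --fingers 1 --force 50

```text
t: 11.62
eef_pos: [0.4744, -0.3748, 0.0076]
tool_rot: [0.618, 0.345, 0.617, -0.345]
contact_force: [-0.1, -0.3, 5.8]
gripper_width: 0.576
```

Request:
step_arm --pt "-0.3 0 0 0 0 0" --pt "-0.7 0 0 0 0 0" --pt "-0.9 0 0 0 0 0" --pt "-0.9 0 0 0 0 0" --pt "-0.9 0 0 0 0 0" --pt "-0.9 0 0 0 0 0" --pt "-0.8 0 0 0 0 0" --pt "-0.5 0 0 0 0 0"

```text
t: 12.62
eef_pos: [0.4735, -0.3744, 0.2445]
tool_rot: [0.618, 0.345, 0.617, -0.345]
contact_force: [-0.4, 0.4, -3.1]
gripper_width: 0.581
```

```bash
python3 -c "
from h import *
cam('wrist','w6')
to([.5467,.1055,.24],6.7)"
```

```text
t 12.68 p [ 0.4743 -0.3753  0.2467] yaw_y 31.61 down [ 0.0042 -0.002  -1.    ] F [-0.1 -1.1 -0.4] w 0.577 q [ 0.1   0.39  0.61  1.75 -0.25  1.08  1.35]
total mm [   6.1  313.6 -371.5] deg [24.91  0.19 -0.19] n 14
[0.011, 0.56, -0.663, 0.005, 0.0, -0.0],[0.011, 0.539, -0.68, 0.005, 0.0, -0.0],[0.011, 0.518, -0.697, 0.005, 0.0, -0.0],[0.011, 0.496, -0.713, 0.005, 0.0, -0.0],[0.011, 0.474, -0.728, 0.005, 0.0, -0.0],[0.011, 0.451, -0.742, 0.005, 0.0, -0.0],[0.011, 0.427, -0.756, 0.005, 0.0, -0.0],[0.011, 0.404, -0.769, 0.005, 0.0, -0.0],[0.011, 0.38, -0.781, 0.005, 0.0, -0.0],[0.011, 0.355, -0.792, 0.005, 0.0, -0.0],[0.012, 0.331, -0.803, 0.005, 0.0, -0.0],[0.012, 0.305, -0.813, 0.005, 0.0, -0.0],[0.012, 0.28, -0.822, 0.005, 0.0, -0.0],[0.012, 0.254, -0.83, 0.005, 0.0, -0.0],
```

View pics/w6.png

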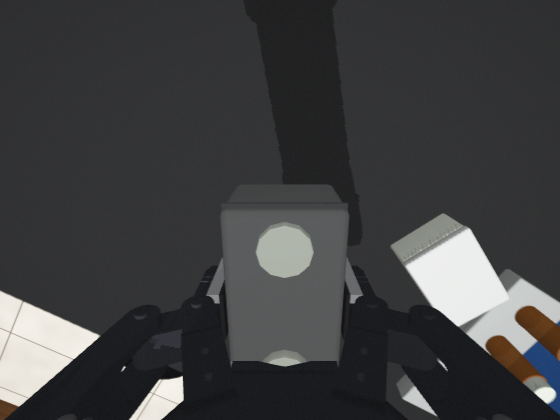

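```bash
cat > inhand.py <<'E'
from h import *
import sys
z0=np.load(f"pics/{sys.argv[1]}.npz"); P,im=cloud(sys.argv[1])
# camera->tool
T=np.array(bot.camera_model("wrist")["T_tool_cam"]); Q=(P-z0["C"][:3,3])@z0["C"][:3,:3]@T[:3,:3].T+T[:3,3]
m=(Q[...,0]<0)&(Q[...,0]>-.06)&(abs(Q[...,1])<.028)&(Q[...,2]<0.06)&(Q[...,2]>-.06)
q=Q[m]; print(len(q), q.min(0),q.max(0), np.histogram(q[:,0],20,(-.06,0)))
top=q[(q[:,0]<-.03)]
print("z front edge", np.percentile(top[:,2],[0,1,5,99]))
for s,lo,hi in[("neg",-.05,-.035),]:
    b=Q[m&(Q[...,0]<-.034)]
    e=[]
    for yy in np.arange(-.02,.021,.005):
        k=b[abs(b[:,1]-yy)<.0025]; e.append((yy,k[:,2].min()))
    e=np.array(e); print(e.round(4).tolist(),"slope deg",np.degrees(np.arctan(np.polyfit(e[:,0],e[:,1],1)[0])))
cap=(im.astype(int).sum(2)>480)&m
print("cap",Q[cap].mean(0),cap.sum())
E
python3 inhand.py w6
```

```text
22288 [-0.05997324 -0.0279962  -0.04556019] [-8.23023788e-06  2.79920872e-02  3.25084192e-02] (array([  178,   156,   109,    71,    37,  1324,  2099, 14293,  1636,
         328,   410,   176,   238,   217,   188,   190,   167,   163,
         165,   143]), array([-0.06 , -0.057, -0.054, -0.051, -0.048, -0.045, -0.042, -0.039,
       -0.036, -0.033, -0.03 , -0.027, -0.024, -0.021, -0.018, -0.015,
       -0.012, -0.009, -0.006, -0.003,  0.   ]))
z front edge [-0.04556019 -0.04466974 -0.04339635  0.0249315 ]
[[-0.02, -0.0448], [-0.015, -0.0452], [-0.01, -0.0448], [-0.005, -0.045], [0.0, -0.0451], [0.005, -0.045], [0.01, -0.045], [0.015, -0.045], [0.02, -0.0451]] slope deg -0.16008302134648103
cap [-0.04201859  0.00013581 -0.02646974] 2348
```

Request:
step_arm --pt "0 0.56 -0.66 0.005 0 0" --pt "0 0.54 -0.68 0.005 0 0" --pt "0 0.52 -0.7 0.005 0 0" --pt "0 0.5 -0.71 0.005 0 0" --pt "0 0.47 -0.73 0.005 0 0" --pt "0 0.45 -0.74 0.005 0 0" --pt "0 0.43 -0.76 0.005 0 0" --pt "0 0.4 -0.77 0.005 0 0"

```text
t: 13.68
eef_pos: [0.5145, -0.0982, 0.2421]
tool_rot: [0.569, 0.42, 0.569, -0.42]
contact_force: [0.4, 0.1, -3.3]
gripper_width: 0.573
```

Request:
step_arm --pt "0 0.38 -0.78 0.005 0 0" --pt "0 0.36 -0.79 0.005 0 0" --pt "0 0.33 -0.8 0.005 0 0" --pt "0 0.31 -0.81 0.005 0 0" --pt "0 0.2 -0.6 0.005 0 0" --pt "0 0.15 -0.4 0.005 0 0" --pt "0 0 0 0 0 0" --pt "0 0 0 0 0 0"

```text
t: 14.68
eef_pos: [0.5435, 0.0781, 0.2422]
tool_rot: [0.527, 0.471, 0.527, -0.472]
contact_force: [-0.2, -0.6, -3.4]
gripper_width: 0.579
```

```bash
python3 -c "
from h import *
cam('wrist','w7')
to([.5467,.1055,.2],6.7)"; python3 inhand.py w7
```

```text
t 14.72 p [0.5437 0.078  0.2423] yaw_y 6.38 down [-5.e-04 -5.e-04 -1.e+00] F [-0.6 -1.  -2.2] w 0.582 q [-0.69  0.28  0.53  1.87 -0.16  1.03  0.02]
total mm [ 42.3   6.1 -27. ] deg [-0.32  0.03  0.03] n 2
[0.529, 0.076, -0.338, -0.0, 0.0, 0.0],[0.529, 0.077, -0.338, -0.0, 0.0, 0.0],
22281 [-0.05992497 -0.02799942 -0.04539262] [-1.16456777e-05  2.79931070e-02  3.17710471e-02] (array([  173,   155,   113,    67,    40,  1366,  2052, 14287,  1637,
         344,   352,   234,   238,   210,   186,   190,   171,   164,
         155,   147]), array([-0.06 , -0.057, -0.054, -0.051, -0.048, -0.045, -0.042, -0.039,
       -0.036, -0.033, -0.03 , -0.027, -0.024, -0.021, -0.018, -0.015,
       -0.012, -0.009, -0.006, -0.003,  0.   ]))
z front edge [-0.04524727 -0.04476389 -0.04344056  0.02472714]
[[-0.02, -0.0451], [-0.015, -0.0451], [-0.01, -0.0451], [-0.005, -0.045], [0.0, -0.0449], [0.005, -0.045], [0.01, -0.0451], [0.015, -0.045], [0.02, -0.0451]] slope deg 0.07342350596253266
cap [-0.04204753  0.00029307 -0.03097307] 1956
```

View pics/w7.png

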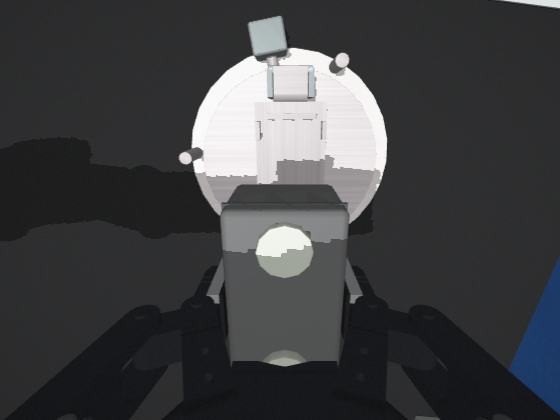

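Request:
step_arm --pt "0.5 0.05 -0.23 -0.001 0 0" --pt "0.5 0.05 -0.23 0 0 0" --pt "0.5 0.05 -0.22 0 0 0" --pt "0.4 0 0 0 0 0" --pt "0 0 0 0 0 0" --pt "0 0 0 0 0 0" --pt "0 0 0 0 0 0"

```text
t: 15.6
eef_pos: [0.5474, 0.1068, 0.1673]
tool_rot: [0.529, 0.47, 0.528, -0.469]
contact_force: [-0.2, -0.9, -3.1]
gripper_width: 0.576
```

```bash
cat > nestm.py <<'E'
from h import *
import sys
t=sys.argv[1]; P,im=cloud(t)
c=np.array([.5467,.1055]); a=np.radians(-83.3); ux=np.array([np.cos(a),np.sin(a)]); uy=np.array([-ux[1],ux[0]])
L=np.stack([(P[...,:2]-c)@ux,(P[...,:2]-c)@uy,P[...,2]],-1)
o=bot.get_obs(); print("TCP in nest frame mm",((o["eef_pos"][:2]-c)@np.stack([ux,uy],1)*1000).round(1))
x,y,z=L[...,0],L[...,1],L[...,2]
top=(z>.100)&(z<.109)&(abs(y)<.045)&(abs(x)<.08)
for xx in np.arange(-.06,-.02,.005):
    k=L[top&(abs(x-xx)<.0025)]
    if len(k)>20: print("x",round(xx,3),"stage y range",np.percentile(k[:,1],[.5,99.5]).round(4),"mid",(np.percentile(k[:,1],[.5,99.5]).mean()*1000).round(2),len(k))
rib=(z>.1115)&(z<.1165)&(abs(y)<.045)&(abs(x)<.063)
k=L[rib]; print("rib pts",len(k)); 
end=k[abs(k[:,1])<.02]; print("end rib x range",np.percentile(end[:,0],[1,50,99]).round(4) if len(end) else None)
sd=k[(abs(k[:,1])>.022)&(k[:,0]>-.047)]; 
for s in (-1,1):
    q=sd[sd[:,1]*s>0]; print("side",s,len(q),np.percentile(q[:,1],[1,50,99]).round(4) if len(q) else None,np.percentile(q[:,0],[1,99]).round(4) if len(q) else None)
E
python3 -c "
from h import *
cam('wrist','w8')
to([.5467,.1055,.12],6.7)"; python3 nestm.py w8; python3 nestm.py w7; python3 nestm.py w1 | tail -4; python3 nestm.py w3
```

```text
t 15.65 p [0.5474 0.107  0.1673] yaw_y 6.78 down [ 1.3e-03  6.0e-04 -1.0e+00] F [ 0.4  0.4 -2.3] w 0.58 q [-0.69  0.39  0.49  1.93 -0.23  0.88  0.03]
total mm [47.3 -0.9  1.4] deg [ 0.08 -0.02 -0.08] n 2
[0.591, -0.011, 0.017, 0.0, -0.0, -0.0],[0.591, -0.011, 0.017, 0.0, -0.0, -0.0],
TCP in nest frame mm [-1.4  0.8]
x -0.06 stage y range [-0.0317  0.0316] mid -0.06 641
x -0.055 stage y range [-0.0318  0.0318] mid -0.03 691
x -0.05 stage y range [-0.0316  0.0316] mid 0.01 311
x -0.045 stage y range [-0.0317  0.0315] mid -0.12 472
x -0.04 stage y range [-0.0275  0.0275] mid -0.01 567
x -0.035 stage y range [-0.0274  0.0275] mid 0.02 564
rib pts 749
end rib x range [-0.052  -0.0496 -0.0472]
side -1 109 [-0.0315 -0.0295 -0.0274] [-0.0448 -0.0333]
side 1 107 [0.0274 0.0294 0.0315] [-0.0449 -0.0344]
TCP in nest frame mm [-1.4  0.8]
x -0.06 stage y range [-0.0313  0.0314] mid 0.03 300
x -0.055 stage y range [-0.0315  0.0315] mid 0.01 425
x -0.05 stage y range [-0.0317  0.0318] mid 0.08 179
x -0.045 stage y range [-0.0317  0.0319] mid 0.08 356
x -0.04 stage y range [-0.0274  0.0275] mid 0.07
[... 225 characters left out ...]
 88 [-0.0314 -0.0295 -0.0276] [-0.0442 -0.0288]
side 1 94 [0.0275 0.0294 0.0315] [-0.0448 -0.0293]
rib pts 380
end rib x range None
side -1 208 [-0.0449 -0.0367 -0.0242] [-0.0383  0.0258]
side 1 172 [0.024  0.0359 0.0448] [-0.0251  0.0385]
TCP in nest frame mm [-1.4  0.8]
x -0.045 stage y range [-0.0274  0.0279] mid 0.23 515
x -0.04 stage y range [-0.0275  0.0276] mid 0.03 479
x -0.035 stage y range [-0.0275  0.0272] mid -0.15 475
x -0.03 stage y range [-0.0308  0.0309] mid 0.04 489
x -0.025 stage y range [-0.0315  0.0317] mid 0.12 521
rib pts 732
end rib x range [0.0487 0.0505 0.053 ]
side -1 221 [-0.0314 -0.0293 -0.0273] [-0.0448  0.0454]
side 1 219 [0.0222 0.0295 0.0316] [-0.0444  0.0503]
```

View pics/w8.png

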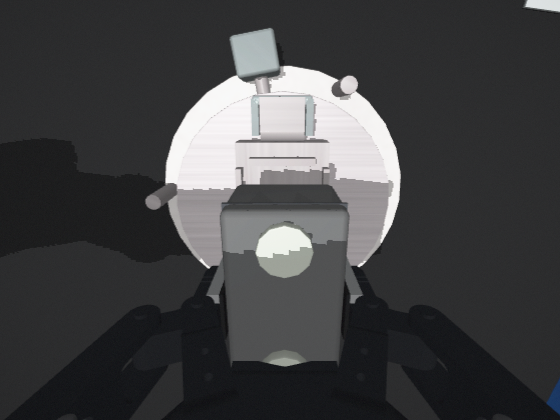

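Request:
step_arm --pt "0.2 -0.02 0.045 0 0 0" --pt "0.3 0 0 0 0 0" --pt "0.3 0 0 0 0 0" --pt "0.2 0 0 0 0 0" --pt "0.15 0 0 0 0 0" --pt "0.1 0 0 0 0 0" --pt "0 0 0 0 0 0" --pt "0 0 0 0 0 0"

```text
t: 16.65
eef_pos: [0.5465, 0.1053, 0.1168]
tool_rot: [0.529, 0.47, 0.529, -0.469]
contact_force: [0.1, 1.1, -2.0]
gripper_width: 0.579
```

```bash
python3 -c "
from h import *
cam('wrist','w9')
to([.5467,.1055,.113],6.7)"; python3 nestm.py w9;python3 inhand.py w9 | tail -3
```

```text
t 16.7 p [0.5465 0.1053 0.1168] yaw_y 6.81 down [ 6.e-04  3.e-04 -1.e+00] F [ 0.2  0.1 -2.3] w 0.581 q [-0.66  0.45  0.46  1.97 -0.28  0.78  0.08]
total mm [ 3.8  0.2 -0.2] deg [ 0.11 -0.01 -0.03] n 1
[0.095, 0.005, -0.004, 0.0, -0.0, -0.0],
TCP in nest frame mm [ 0.2 -0.2]
x -0.06 stage y range [-0.0318  0.0316] mid -0.06 1139
x -0.055 stage y range [-0.0318  0.0314] mid -0.19 1220
x -0.05 stage y range [-0.0317  0.0318] mid 0.02 519
x -0.045 stage y range [-0.032   0.0316] mid -0.22 624
x -0.04 stage y range [-0.0277  0.0277] mid 0.0 51
rib pts 1431
end rib x range [-0.052  -0.0492 -0.0443]
side -1 160 [-0.0316 -0.0294 -0.0225] [-0.045  -0.0355]
side 1 148 [0.0228 0.0295 0.0314] [-0.045  -0.0356]
z front edge [-0.04549987 -0.04479416 -0.04347977  0.02474203]
[[-0.02, -0.045], [-0.015, -0.0452], [-0.01, -0.0451], [-0.005, -0.0452], [0.0, -0.0451], [0.005, -0.0452], [0.01, -0.0452], [0.015, -0.045], [0.02, -0.0451]] slope deg 0.013820621100377156
cap [-0.04197403 -0.00040326 -0.03492857] 1053
```

View pics/w9.png

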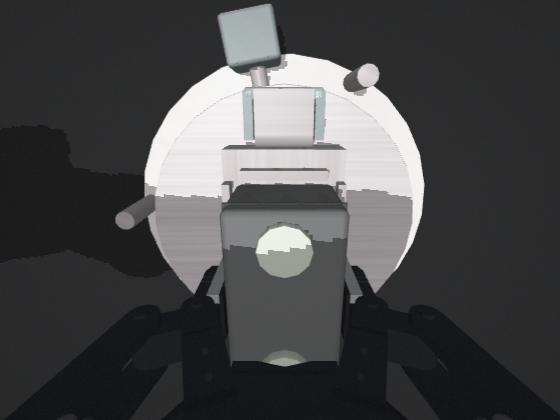

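Request:
step_arm --pt "0.04 0 0 0 0 0" --pt "0.04 0 0 0 0 0" --pt "0.02 0 0 0 0 0" --pt "0 0 0 0 0 0" --pt "0 0 0 0 0 0"

```text
t: 17.32
eef_pos: [0.5463, 0.1053, 0.1127]
tool_rot: [0.529, 0.47, 0.529, -0.469]
contact_force: [-1.5, -0.0, 3.1]
gripper_width: 0.58
```

```bash
python3 -c "
from h import *
st()"
```

```text
t 17.32 p [0.5463 0.1053 0.1127] yaw_y 6.81 down [ 2.e-04  2.e-04 -1.e+00] F [-1.5 -0.   3.1] w 0.58 q [-0.66  0.46  0.45  1.97 -0.28  0.77  0.08]
```

Request:
step_arm --pt "0 0 0 0 0 0" --pt "0 0 0 0 0 0" --pt "0 0 0 0 0 0" --pt "0 0 0 0 0 0" --pt "-0.5 0 0 0 0 0" --pt "-0.6 0 0 0 0 0" --pt "-0.5 0 0 0 0 0" --pt "0 0 0 0 0 0" --fingers -1

```text
t: 18.32
eef_pos: [0.5473, 0.1055, 0.1778]
tool_rot: [0.529, 0.47, 0.528, -0.468]
contact_force: [1.0, 0.3, -0.6]
gripper_width: 0.997
```

Request:
step_arm --pt "0 0 0 0 0 0" --pt "0 0 0 0 0 0" --pt "0 0 0 0 0 0" --pt "0 0 0 0 0 0" --pt "0 0 0 0 0 0" --pt "0 0 0 0 0 0" --fingers 1

```text
t: 19.08
eef_pos: [0.5463, 0.1053, 0.1765]
tool_rot: [0.529, 0.469, 0.529, -0.469]
contact_force: [0.5, 0.2, -0.4]
gripper_width: -0.003
```

```bash
cat > casn.py <<'E'
from h import *
import sys
cam("wrist",sys.argv[1]); P,im=cloud(sys.argv[1])
c=np.array([.5467,.1055]); a=np.radians(-83.3); ux=np.array([np.cos(a),np.sin(a)]); uy=np.array([-ux[1],ux[0]])
L=np.stack([(P[...,:2]-c)@ux,(P[...,:2]-c)@uy,P[...,2]],-1); x,y,z=L[...,0],L[...,1],L[...,2]
o=bot.get_obs(); print("TCP nest mm",((o["eef_pos"][:2]-c)@np.stack([ux,uy],1)*1000).round(1))
m=(abs(x)<.06)&(abs(y)<.04)&(z>.118)&(z<.17)
print("z hist",np.histogram(z[m],26,(.118,.17))[0])
for sx in (-1,0,1):
    k=m&(abs(x-sx*.015)<.006 if sx==0 else (x*sx>.0)&(x*sx<.046)); k&=(abs(y)<.026)
    print(sx,"median top z",np.median(z[k]) if k.any() else None,k.sum())
k=L[m&(z<.158)]; r=cv2.minAreaRect((k[:,:2]*1000).astype(np.float32)); print(r)
st()
E
python3 casn.py w10
```

```text
TCP nest mm [ 0.2 -0.4]
z hist [  62    2   66   16   56   26   51   50   27   64    5   78   87   38
  236 3584 2649   94  919   43    0    0    0    0    0    0]
-1 median top z 0.14992043112829423 6520
0 median top z 0.14993881549022728 1346
1 median top z 0.14983544091093498 1633
((-2.6603355407714844, 0.16655921936035156), (85.20575714111328, 50.39440155029297), 0.09084558486938477)
t 19.12 p [0.5463 0.1052 0.1765] yaw_y 6.81 down [ 1.e-04  0.e+00 -1.e+00] F [-0.4  0.1 -0.3] w -0.003 q [-0.7   0.37  0.5   1.92 -0.22  0.9   0.03]
```

View pics/w10.png

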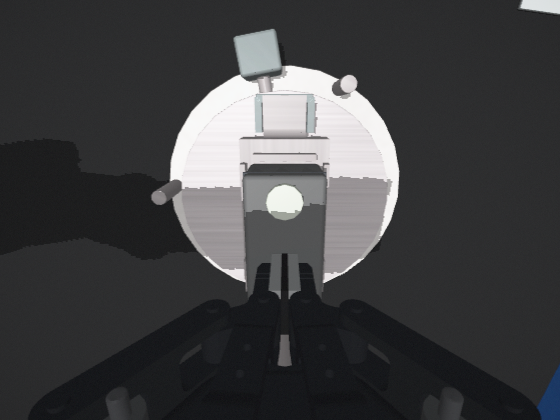

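Request:
step_arm --pt "0.2 0 0 0 0 0" --pt "0.2 0 0 0 0 0" --pt "0.15 0 0 0 0 0" --pt "0.1 0 0 0 0 0" --pt "0.08 0 0 0 0 0" --pt "0.05 0 0 0 0 0" --pt "0 0 0 0 0 0"

```text
t: 20.0
eef_pos: [0.5463, 0.1052, 0.1453]
tool_rot: [0.529, 0.469, 0.529, -0.469]
contact_force: [0.7, -0.3, 0.8]
gripper_width: -0.004
```

Request:
step_arm --pt "0.05 0 0 0 0 0" --pt "0.05 0 0 0 0 0" --pt "0.05 0 0 0 0 0" --pt "0 0 0 0 0 0"

```text
t: 20.5
eef_pos: [0.5464, 0.1052, 0.1392]
tool_rot: [0.529, 0.469, 0.529, -0.469]
contact_force: [-1.4, -1.1, 2.6]
gripper_width: -0.001
```

```bash
python3 casn.py w11
```

```text
TCP nest mm [ 0.2 -0.3]
z hist [  48   60   79   80   71   43  133   74  189 1470 5180  107 1061  418
   83   98  107  119  116  110  151  110  133  143  147  154]
-1 median top z 0.1388694477911486 9515
0 median top z 0.13882335796653814 1175
1 median top z 0.1384888495152885 969
((-1.6322898864746094, 0.09741783142089844), (86.83868408203125, 50.49260330200195), 0.06762558221817017)
t 20.55 p [0.5464 0.1052 0.1392] yaw_y 6.8 down [ 3.e-04 -1.e-04 -1.e+00] F [-1.4 -0.3  1.9] w 0.0 q [-0.67  0.42  0.47  1.95 -0.26  0.82  0.06]
```

View pics/w11.png

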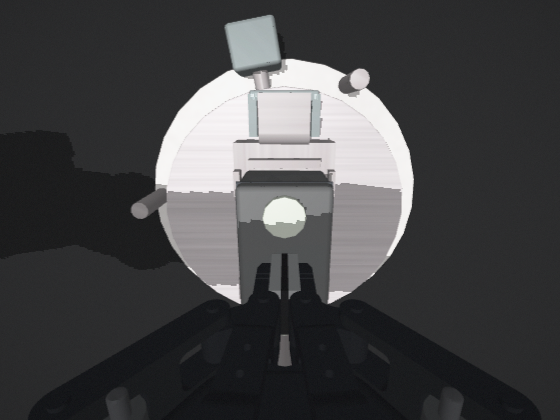

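Request:
step_arm --pt "0.05 0 0 0 0 0" --pt "0.05 0 0 0 0 0" --pt "0 0 0 0 0 0"

```text
t: 20.92
eef_pos: [0.5464, 0.1053, 0.1353]
tool_rot: [0.529, 0.469, 0.529, -0.469]
contact_force: [-0.2, -0.6, 4.7]
gripper_width: 0.0
```

Request:
step_arm --pt "0.05 0 0 0 0 0" --pt "0.05 0 0 0 0 0" --pt "0 0 0 0 0 0"

```text
t: 21.3
eef_pos: [0.5465, 0.1052, 0.1323]
tool_rot: [0.529, 0.47, 0.529, -0.469]
contact_force: [-4.0, -1.1, 12.7]
gripper_width: -0.001
```

Request:
step_arm --pt "0.03 0 0 0 0 0" --pt "0 0 0 0 0 0" --pt "0 0 0 0 0 0"

```text
t: 21.68
eef_pos: [0.5466, 0.1051, 0.1321]
tool_rot: [0.529, 0.47, 0.529, -0.469]
contact_force: [-6.7, -0.8, 22.5]
gripper_width: -0.004
```

Request:
step_arm --pt "-0.015 0 0 0 0 0" --pt "0 0 0 0 0 0" --pt "0 0 0 0 0 0"

```text
t: 22.05
eef_pos: [0.5466, 0.1051, 0.1322]
tool_rot: [0.529, 0.47, 0.529, -0.469]
contact_force: [-5.1, -1.7, 17.3]
gripper_width: 0.003
```

```bash
python3 casn.py w12
```

```text
TCP nest mm [ 0.3 -0.2]
z hist [  65   70   88  118   90  323 4467 2066  165 1282  101   89  112  108
  106  125  123  121  133  154  128  160  137   84   90  431]
-1 median top z 0.13213238000193706 9788
0 median top z 0.13227817250711937 1476
1 median top z 0.13173765145738028 1148
((-1.5093917846679688, 0.35636138916015625), (86.94107055664062, 50.3903694152832), 0.27562907338142395)
t 22.1 p [0.5466 0.1051 0.1322] yaw_y 6.79 down [ 5.e-04  1.e-03 -1.e+00] F [-6.1 -2.4 18.5] w 0.0 q [-0.67  0.43  0.47  1.96 -0.27  0.81  0.07]
```

View pics/w12.png

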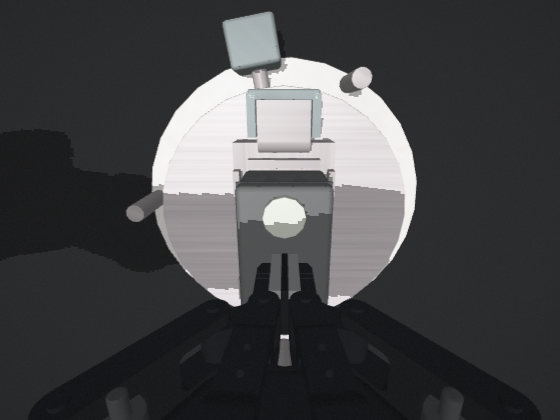

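Request:
step_arm --pt "0 0 0 0 0 0" --pt "0 0 0 0 0 0" --pt "0 0 0 0 0 0" --pt "0 0 0 0 0 0" --pt "0 0 0 0 0 0" --pt "0 0 0 0 0 0" --pt "0 0 0 0 0 0" --pt "0 0 0 0 0 0"

```text
t: 23.1
eef_pos: [0.5466, 0.1051, 0.1322]
tool_rot: [0.529, 0.47, 0.529, -0.469]
contact_force: [-6.1, -1.2, 18.3]
gripper_width: -0.001
```

Request:
step_arm --pt "0 0 0 0 0 0" --pt "0 0 0 0 0 0" --pt "0 0 0 0 0 0" --pt "0 0 0 0 0 0" --pt "0 0 0 0 0 0" --pt "0 0 0 0 0 0" --pt "0 0 0 0 0 0" --pt "0 0 0 0 0 0"

```text
t: 24.1
eef_pos: [0.5466, 0.1052, 0.1322]
tool_rot: [0.529, 0.47, 0.529, -0.469]
contact_force: [-6.5, -1.1, 17.7]
gripper_width: -0.001
```

Request:
step_arm --pt "0 0 0 0 0 0" --pt "0 0 0 0 0 0" --pt "0 0 0 0 0 0" --pt "0 0 0 0 0 0" --pt "0 0 0 0 0 0" --pt "0 0 0 0 0 0" --pt "0 0 0 0 0 0" --pt "0 0 0 0 0 0"

```text
t: 25.1
eef_pos: [0.5466, 0.1052, 0.1322]
tool_rot: [0.529, 0.47, 0.529, -0.469]
contact_force: [-5.4, -0.6, 18.1]
gripper_width: 0.005
```

Request:
step_arm --pt "0 0 0 0 0 0" --pt "0 0 0 0 0 0" --pt "0 0 0 0 0 0" --pt "0 0 0 0 0 0" --pt "0 0 0 0 0 0" --pt "0 0 0 0 0 0" --pt "0 0 0 0 0 0" --pt "0 0 0 0 0 0"

```text
t: 26.1
eef_pos: [0.5466, 0.1051, 0.1322]
tool_rot: [0.529, 0.47, 0.529, -0.469]
contact_force: [-5.2, -1.4, 17.7]
gripper_width: -0.001
```

```bash
python3 casn.py w13
cat > bolt.py <<'E'
from h import *
import sys
c=np.array([.5467,.1055]); a=np.radians(-83.3); ux=np.array([np.cos(a),np.sin(a)]); uy=np.array([-ux[1],ux[0]])
for t in sys.argv[1:]:
    P,im=cloud(t); x=(P[...,:2]-c)@ux; y=(P[...,:2]-c)@uy; z=P[...,2]
    print(t)
    for lo in np.arange(-.09,-.044,.002):
        k=(abs(y)<.008)&(x>=lo)&(x<lo+.002); 
        print(int(lo*1000),round(float(np.median(z[k])*1000),1) if k.any() else None,end="; ")
    print()
E
python3 bolt.py w10 w12 w13
```

```text
TCP nest mm [ 0.3 -0.1]
z hist [  62   65   93  114   87  312 4449 2108  171 1278  101   90  111  108
  111  110  137  119  133  147  134  150  139   95   88  428]
-1 median top z 0.13216305178776383 9802
0 median top z 0.1322411509278857 1483
1 median top z 0.13167785140385624 1138
((-1.7218780517578125, 0.28778648376464844), (86.67588806152344, 50.27339172363281), 0.10576553642749786)
t 26.15 p [0.5466 0.1051 0.1322] yaw_y 6.78 down [ 5.e-04  1.e-03 -1.e+00] F [-5.5 -1.2 17.2] w -0.002 q [-0.67  0.43  0.47  1.96 -0.27  0.81  0.07]
w10
-90 102.9; -88 103.0; -86 103.0; -83 103.1; -81 103.1; -79 103.0; -77 102.9; -75 103.1; -73 102.9; -71 103.0; -69 103.0; -67 103.0; -65 102.0; -63 100.5; -61 104.4; -59 105.0; -57 105.1; -55 104.9; -53 105.4; -51 112.7; -49 113.0; -47 112.9; -45 130.4; 
w12
-90 99.4; -88 99.4; -86 102.8; -83 103.2; -81 103.0; -79 103.1; -77 103.2; -75 103.0; -73 103.0; -71 103.1; -69 103.1; -67 102.9; -65 103.1; -63 103.0; -61 102.4; -59 101.1; -57 98.7; -55 87.0; -53 87.0; -51 94.3; -49 95.0; -47 94.7; -45 112.4; 
w13
-90 99.4; -88 99.6; -86 85.3; -83 103.0; -81 103.0; -79 103.1; -77 103.2; -75 102.9; -73 102.9; -71 103.0; -69 103.1; -67 103.0; -65 103.0; -63 103.1; -61 103.0; -59 102.8; -57 101.9; -55 99.7; -53 86.9; -51 94.2; -49 94.9; -47 94.7; -45 112.6;
```

View pics/w13.png

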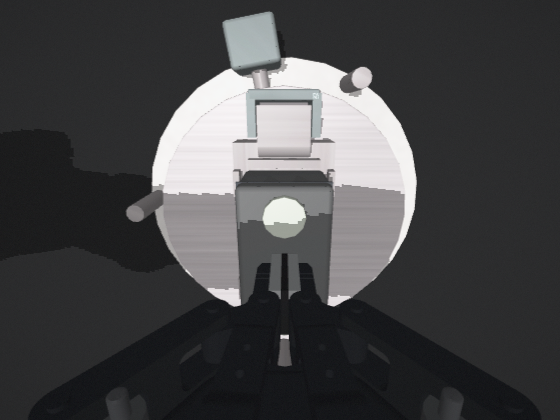

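Request:
step_arm --pt "0 0 0 0 0 0" --pt "0 0 0 0 0 0" --pt "0 0 0 0 0 0" --pt "0 0 0 0 0 0" --pt "0 0 0 0 0 0" --pt "0 0 0 0 0 0" --pt "0 0 0 0 0 0" --pt "0 0 0 0 0 0"

```text
t: 27.15
eef_pos: [0.5466, 0.1051, 0.1322]
tool_rot: [0.529, 0.47, 0.529, -0.469]
contact_force: [-6.4, -1.1, 17.9]
gripper_width: 0.001
```

```bash
python3 casn.py w14|tail -1; python3 bolt.py w14
```

```text
t 27.2 p [0.5466 0.1051 0.1322] yaw_y 6.79 down [ 4.e-04  1.e-03 -1.e+00] F [-5.8 -0.8 18.1] w 0.003 q [-0.67  0.43  0.47  1.96 -0.27  0.81  0.07]
w14
-90 99.5; -88 99.6; -86 85.6; -83 103.2; -81 102.9; -79 103.1; -77 103.2; -75 103.0; -73 103.1; -71 103.0; -69 103.2; -67 102.9; -65 103.0; -63 103.0; -61 103.0; -59 102.8; -57 101.7; -55 99.7; -53 87.0; -51 94.2; -49 95.0; -47 94.5; -45 112.5;
```

Bolt has stopped at 8 mm across. Lift off slowly.

Request:
step_arm --pt "-0.03 0 0 0 0 0" --pt "-0.03 0 0 0 0 0" --pt "-0.05 0 0 0 0 0" --pt "-0.1 0 0 0 0 0" --pt "-0.3 0 0 0 0 0" --pt "-0.8 0 0 0 0 0" --pt "-0.8 0 0 0 0 0" --pt "-0.5 0 0 0 0 0"

```text
t: 28.2
eef_pos: [0.5469, 0.1052, 0.2373]
tool_rot: [0.529, 0.47, 0.528, -0.469]
contact_force: [-0.1, -0.5, -0.4]
gripper_width: 0.007
```

Request:
step_arm --pt "-0.5 0 0 0 0 0" --pt "-0.3 0 0 0 0 0" --pt "0 0 0 0 0 0" --pt "0 0 0 0 0 0" --pt "0 0 0 0 0 0" --pt "0 0 0 0 0 0" --pt "0 0 0 0 0 0" --pt "0 0 0 0 0 0"

```text
t: 29.2
eef_pos: [0.5463, 0.1052, 0.267]
tool_rot: [0.529, 0.469, 0.529, -0.469]
contact_force: [-0.2, 0.3, -0.2]
gripper_width: 0.0
```

```bash
python3 casn.py w15; python3 bolt.py w15; python3 -c "
from h import *
cam('scene','s3')"
```

```text
TCP nest mm [ 0.2 -0.5]
z hist [   0    0    3   44   17   12  115 1639 2040   62  667   81    0    0
    0    0    0    0    0    0    0    0    0    0    0    0]
-1 median top z 0.13417597836392203 2575
0 median top z 0.13411587480872655 622
1 median top z 0.13431084423531403 2105
((-0.349822998046875, 0.3461132049560547), (89.53966522216797, 50.104339599609375), 0.12396618723869324)
t 29.25 p [0.5463 0.1052 0.2671] yaw_y 6.81 down [-1.e-04 -0.e+00 -1.e+00] F [-0.4  0.7  0.1] w 0.0 q [-0.74  0.27  0.53  1.83 -0.15  1.09 -0.03]
w15
-90 99.5; -88 99.7; -86 48.2; -83 102.9; -81 103.1; -79 103.3; -77 102.8; -75 103.0; -73 102.9; -71 102.9; -69 102.6; -67 103.2; -65 102.9; -63 102.9; -61 102.9; -59 102.8; -57 102.0; -55 100.4; -53 89.6; -51 96.7; -49 97.4; -47 97.2; -45 107.0;
```

View pics/w15.png

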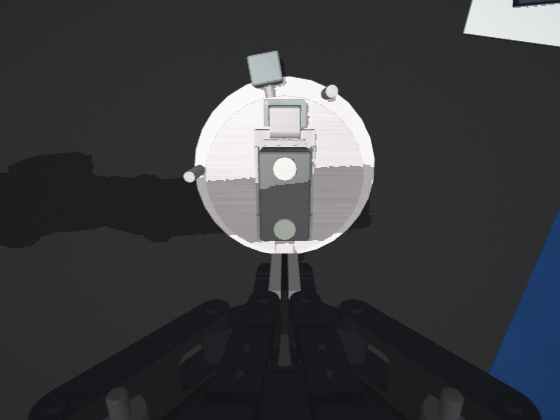

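View pics/s3.png

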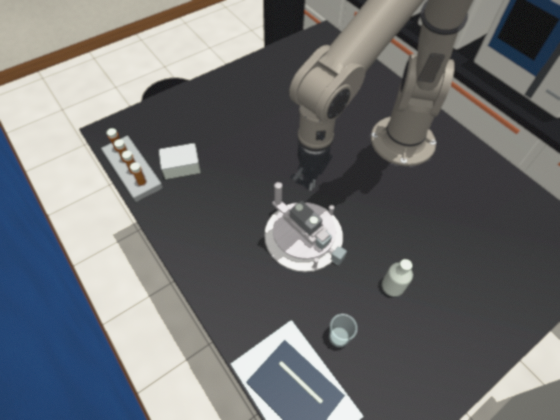

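```bash
python3 bolt.py w15 >/dev/null; python3 -c "
from h import *
print(bot.hand_in())"
```

```text
the job is handed in; nothing more can be done
None
```

The job is done and handed in at about 29 s. The swivel is on the fourth click, and the cassette lies flat in the nest with the catch across and the stage staying down by itself.

- **Swivel:** I turned the loader by its post from click 8 to click 4. The arm went from −3.3° to −83.3° in the world, exactly 80° clockwise. I worked out the click number from the two end-stop pegs and the spring housing. The pegs and the click spacing put the foot's turn at about 17°. The housing put it at 12 to 16°, still nearest to click 8.
- **Cassette:** I set the cassette between the ribs. My last picture showed it flat and within about 0.4 mm and 0.15° of the nest centre.
- **Pressing:** I pressed the cassette about 18 mm down to the stop with roughly 18 N and held it there for about 5.5 s. The force briefly reached about 23.5 N, including some sideways force, before I eased off.
- **Catch:** The bolt's nose moved about 8 mm across and was in the same place over the last second of holding. After I lifted away, the stage came up about 2 mm and stayed about 16 mm down more than a second later.
- **Final state:** The gripper was about 130 mm clear, with no contact force. In the final scene picture the bottle, the beaker and the white box look unmoved. I checked this by eye and did not re-measure their positions.

The cameras disagreed by 2 to 3 mm on where the loader stood. I used the close wrist-camera readings for placing, and those agreed to about 1 mm.

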